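# Present a chamber slide to the tilted slide reader

## Robot

A 7-joint arm with a two-finger parallel gripper is mounted at the origin on the work surface. World frame = base frame: x ahead of the robot, y to its left, z up, the work surface at z = 0. Lengths are in m, angles in rad, forces in N, time in s.
With the tool pointing down it reaches from about 0.425 to 0.825 m from the base axis. Payload 3.6 kg.
Tool frame: the origin (TCP) lies at the very end of the fingers, on their centre line; the grasp point (between the pads) lies 19 mm behind it; z points along the fingers, y is the line along which they close (so a half turn about z gives the same grasp; the last joint's range is limited). The gripper opens to 93 mm and grips with 3 to 60 N. Pads are 15 mm wide; open, the fingers measure 128 mm over their backs; the gripper's body (75 mm by 188 mm) begins 65 mm behind the grasp point.
Start: joints at [1.145, 0.615, -0.013, 1.423, 0.008, 1.103, -0.04], TCP at [0.252, -0.599, 0.219] pointing down, gripper open.
Joint ranges: [-3.12, 3.12], [-0.3, 2.06], [-1.34, 1.32], [0.26, 2.42], [-1.36, 4.5], [0.01, 1.98], [-2.84, 2.84]. Speed limits (rad/s): [2.79, 2.79, 3.14, 3.14, 3.14, 3.14, 3.14].

## Interface

Orientations are given as a unit quaternion [x, y, z, w].
In Python, from cell import bot gives the robot as it stands.
- The arm moves only by the tool play_rows, never from a script. Its argument "moves" is a list that holds one entry, the list of rows, each a list of 7 numbers: the opening, from 0 (shut) to 1 (fully open), then the shift along the world's x, y, z in m, then the turn, a rotation vector about the world's x, y, z in rad. A call has exactly 8 rows; each row is the pose to reach, as a shift and turn from the pose commanded when the call began; what a row does not reach only later rows make up. A row lasts 1/8 s, in which the tool goes at most 62.5 mm and 10.7 degrees, less where a joint would pass 70% of its speed; a pose out of reach is approached as far as the arm can. A call with a gripper value outside its range is refused whole. The fingers move at their own pace and stop on an object; "force" is the grip in N (left out, the last holds). Time passes only in rows, so rows that repeat a pose let the fingers close, or fill a call up. It gives the time, the measured TCP pose, the force, the opening and the grip force at its end, in the units of the state.
- bot.state(): the state, without advancing time (a new reading comes with each control period).
- bot.grab_frame(name): name is "scene" or "top" or "wrist"; returns the picture (400x640x3 uint8, red, green, blue); there is no depth.
- bot.camera_params(name): a dict with "camera_matrix" (3x3 intrinsics, pixels), "xyz" and "rotation" of the camera in the world. Camera axes: x right, y up, looking along -z (the intrinsics and any distortion apply to the point x, -y, -z); pixel columns grow to the right and rows downward; lengths in m; the calibration is good to about 2 mm. The wrist camera is an equidistant fisheye: a pixel r from the principal point sees the ray r / f radians off the axis. A picture is of the moment at which its call begins: read the wrist's pose just before it. camera_params takes no time and is no camera call; for the wrist camera it gives the pose at the moment of the call.
- bot.close_job(): hands the job in; it is judged then, once.
The state is a dict: "clock": time; "qpos": joint angles; "joint_velocities": joint speeds; "tau": joint torques, N m; "eef_pos": TCP position; "eef_rot": TCP orientation; "ft_force": force on the tool from outside, world axes, zero at the start; "torque": the same for the moment, N m; "opening": finger opening in m; "gripper_force": force on a finger pad.
Only numpy, scipy, OpenCV 4.12 (cv2) and the standard library are available. Lean on these libraries where they do the work, as an engineer would, in place of code of your own. Each camera call takes 0.05 s, during which the arm holds its last target. There are 200 camera calls.

## Task

Pick up the chamber slide from the warming plate and present it to the bench-top slide reader: turn it so that its frosted label end points the way of the arrow on the reader's sloped stage, set it down on the stage with the label over the dark reading aperture, and tilt it by feel until it lies flush. Nothing keeps it there, so finish while still gripping it and pressing it lightly and steadily, flush on the stage; be gentle with the glass, and do not disturb the other things or the reader's tilt.

Things in the scene. Friction and masses are not known exactly. Their poses are not given: they have to be found in the camera images.
- housing (a point): the chamber slide's grip point: centre of its black well housing (52 long x 24 wide x 14 mm high with lid), half-way up. The housing stands on a clear glass slide 76 x 26 x 2 mm that lies flat; the glass underside is 8 mm below this point, the lid's top 8 mm above. x axis: along the slide to the frosted label end (glass ends 48 mm away; 28 mm the other way), z: up. About 35 g
- label (a point): centre of the slide's frosted white label end (21 x 26 mm, the bare glass beyond the housing), on the glass underside: 37 mm along +x from the housing's centre and 8 mm below it. Axes as the housing's
- slide: the chamber slide itself; its origin is the centre of the glass underside, 10 mm along +x from the housing's centre and 8 mm below it. Axes as the housing's
- aperture (a point): centre of the dark reading aperture (44 x 40 mm) on the reader's sloped stage, at its surface when not pressed. The stage is a flat face that reaches 37 mm up-slope, 91 mm down-slope and 43 mm to either side of this point. x axis: straight up the slope (away from the robot), the way the arrow points, a white chevron 29 mm up-slope of this point; z: outwards, square to the stage. Slope: 10 to 26 degrees
- reader: the slide reader, fixed: grey foot 140 x 130 mm, cheeks with clamp knobs, tilting head with the stage on top; origin under the foot, x axis away from the robot, z up. The level hinge is 110 mm up, the stage 30 mm above it; the tilt is clamped stiff. The stage plate gives on springs, square to itself: 1 N starts it, then 2 N per mm, for 4 mm. The knobs reach 66 mm to either side, below the stage
- plate: the warming plate, fixed, white with an aluminium top, 160 (x) x 240 (y) x 24 mm high, origin under its centre; the slide and a small dish lie on it
- dish: closed clear Petri dish, 60 mm across x 14.5 mm, on the warming plate; origin under its centre; leave alone
- dishes: stack of three closed Petri dishes, 90 mm across x 44 mm; leave alone
- bottle: amber bottle, 64 mm across x 130 mm; leave alone
- tipbox: pipette tip box 85 x 125 x 73 mm; leave alone
- rack: white tube rack with capped tubes, 60 x 160 x 103 mm; leave alone
- marker: marker pen lying on the table, 95 x 11 mm; leave alone
- mailer: white plastic slide mailer 85 x 50 x 18 mm lying on the table; leave alone
Things that resemble listed ones, but are neither listed nor needed, are in the scene too. Of the things that look like the slide, the smaller one is meant.

How it is judged:
On the way:
1. the slide is gripped and lifted clear of the warming plate (height (world z) of slide above 0.045 m and contact force between slide and the fingers above 1 N and contact force between slide and plate below 0.01 N), for 0.2 s.
At the end, for the whole second after the job is handed in: The slide is still gripped (over 2 N) and pressed on the reader's stage with 1.5 to 15 N, at rest, flush within 2 degrees, its label end up-slope and within 8 degrees of the arrow's direction, the label's centre within 10 mm along and 8 mm across of the aperture's centre (x of label in the frame of aperture between -0.01 and 0.01 m and y of label in the frame of aperture between -0.008 and 0.008 m and z of label in the frame of aperture between -0.006 and 0.003 m and x of housing in the frame of aperture below -0.025 m and z of housing in the frame of aperture above 0.001 m and angle between the z axis of slide and the z axis of aperture, either way round below 0.035 rad and angle between the x axis of slide and the x axis of aperture, either way round below 0.14 rad and contact force between slide and reader between 1.5 and 15 N and contact force between slide and the fingers above 2 N and linear speed of slide below 0.01 m/s); the arm keeps its last pose, push and grip.
It fails at once if the slide is pressed hard (over 25 N) on the reader (contact force between slide and reader above 25 N).
It fails at once if the reader's tilt is changed (the head moved by over 4 mm) (distance of aperture from where it was at the start of the episode above 0.004 m).
It fails at once if another thing is disturbed (moved by over 15 mm) (distance of any of dish, dishes, bottle, tipbox, rack, marker, mailer from where it was at the start of the episode above 0.015 m).
It also fails if it takes over 45 s, if anything falls off the work surface, if the arm or the gripper's body presses on something with over 40 N, if the wrist force passes 120 N, or if a joint passes its speed limit or range.

## Working session

There is one attempt and no reset: what is moved stays moved. The work goes in short steps, Python scripts to look and compute and a tool call to move; the robot and the scene stay as the last step left them, time stands still between calls to the robot, and variables do not carry over. Pictures are saved under pics/ and viewed, at most 10 in all, crops included, and the job is handed in when it is done.

Besides the shell and the picture viewer there is one more tool, called after "Request:" as name([rows], argument=value, ...), one row to a line, values as JSON. play_rows: Moves the arm, as the interface text tells. Its arguments: {"type":"object","properties":{"moves":{"type":"array"},"force":{"type":"number"}},"required":["moves"]}

```bash
mkdir -p pics
python3 - <<'E'
from cell import bot
import cv2
s=bot.state(); print({k:s[k] for k in('clock','eef_pos','eef_rot','opening','ft_force')})
for n in('scene','top'):
    p=bot.camera_params(n); print(n,p)
    cv2.imwrite(f'pics/{n}0.png',bot.grab_frame(n)[:,:,::-1])
E
ls
```

```text
{'clock': 0.0, 'eef_pos': array([ 0.25210862, -0.5982505 ,  0.21750108]), 'eef_rot': array([ 9.80176534e-01,  1.98122036e-01, -2.65641428e-04, -1.24549541e-03]), 'opening': 0.09271974262982806, 'ft_force': array([0.11904509, 0.20898633, 0.77403537])}
scene {'camera_matrix': array([[370.09667354,   0.        , 319.43132884],
       [  0.        , 370.09667354, 199.9840631 ],
       [  0.        ,   0.        ,   1.        ]]), 'xyz': array([ 1.01244268, -0.61575593,  0.70493127]), 'rotation': array([0.40990074, 0.13299289, 0.29187643, 0.85387495])}
top {'camera_matrix': array([[426.36446901,   0.        , 322.41848168],
       [  0.        , 426.36446901, 200.48078332],
       [  0.        ,   0.        ,   1.        ]]), 'xyz': array([ 0.48719824, -0.01732947,  1.15633343]), 'rotation': array([ 0.03171915, -0.02704682, -0.69975864,  0.71316212])}
pics
```

View pics/top0.png

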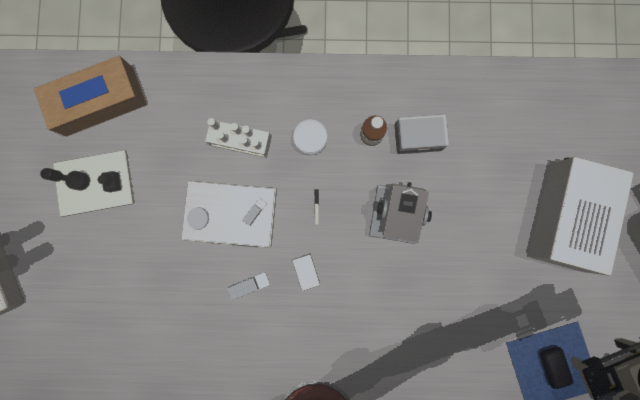

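View pics/scene0.png

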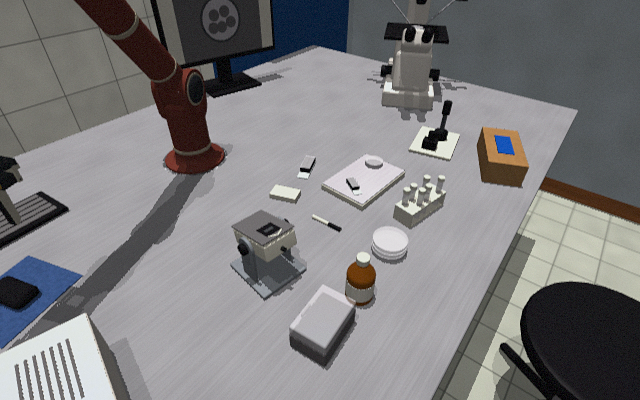

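The top view shows two slide-like things: one on the warming plate at (255,211) and a larger one on the table at (248,287). The one on the plate fits, being smaller and on the warming plate. The reader is at (402,212) with its aperture at (409,203). I'll confirm in an enlarged crop and take measurements.

```bash
cat > h.py <<'E'
import numpy as np,cv2
from cell import bot
from scipy.spatial.transform import Rotation as R
def ray(n,uv,p=None):
    p=p or bot.camera_params(n); K=p['camera_matrix']
    a=(np.array(uv,float)-K[:2,2])/K[0,0]
    if n=='wrist':
        t=np.linalg.norm(a); d=np.r_[a/t*np.sin(t),np.cos(t)] if t>1e-9 else np.array([0,0,1.])
    else: d=np.r_[a,1.]
    d=R.from_quat(p['rotation']).apply([d[0],-d[1],-d[2]])
    return np.array(p['xyz']),d/np.linalg.norm(d)
def onz(n,uv,z,p=None):
    o,d=ray(n,uv,p); return o+d*(z-o[2])/d[2]
def tri(rays):
    A=0;b=0
    for o,d in rays:
        M=np.eye(3)-np.outer(d,d);A=A+M;b=b+M@o
    return np.linalg.solve(A,b)
E
python3 - <<'E'
from h import *
for n,uv,z in (('top',(255,211),.034),('top',(248,287),.01),('top',(409,203),.14)): print(uv,onz(n,uv,z))
print('tri',tri([ray('top',(409,203)),ray('scene',(269,230))]))
im=cv2.imread('pics/top0.png')
a=cv2.resize(im[185:305,180:300],(480,480),interpolation=cv2.INTER_CUBIC)
b=cv2.resize(im[170:250,360:440],(300,300),interpolation=cv2.INTER_CUBIC)
o=np.zeros((480,790,3),np.uint8);o[:,:480]=a;o[:300,490:]=b;cv2.imwrite('pics/crop.png',o)
E
```

```text
(255, 211) [0.54946404 0.1683144  0.034     ]
(248, 287) [0.3484089  0.18434753 0.01      ]
(409, 203) [ 0.5696531  -0.21663554  0.14      ]
tri [ 0.57131512 -0.21376611  0.14456395]
```

View pics/crop.png

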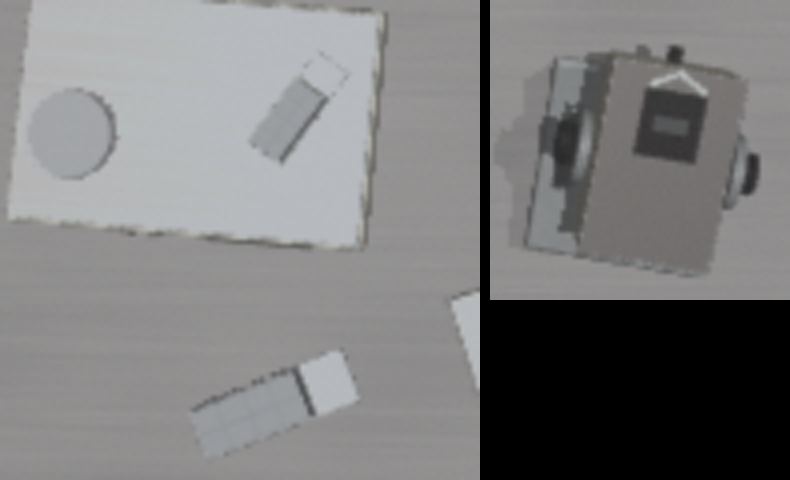

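The crop confirms it: the smaller slide, with its frosted end at crop (325,73), lies on the plate. Its label points to +x and right, at a heading of about −39°. The reader's arrow heads about −7°. I'll move above the reader first and look with the wrist camera on the way.

Request:
play_rows([
  [[1,0.02,0.03,0.03,0,0,0.15],[1,0.06,0.08,0.06,0,0,0.3],[1,0.1,0.13,0.09,0,0,0.45],[1,0.14,0.18,0.11,0,0,0.6],[1,0.18,0.23,0.13,0,0,0.75],[1,0.21,0.28,0.15,0,0,0.9],[1,0.24,0.33,0.16,0,0,1.05],[1,0.26,0.37,0.16,0,0,1.2]],
], force=10)

```text
clock: 1.1
eef_pos: [0.5121, -0.2299, 0.379]
eef_rot: [0.696, 0.718, 0.0, 0.001]
ft_force: [0.9, -0.5, -0.7]
opening: 0.0932
gripper_force: 0.0
```

Run:
```python
from h import *
import json
p=bot.camera_params('wrist');im=bot.grab_frame('wrist')
print(p);s=bot.state();print(s['clock'],s['eef_pos'],R.from_quat(s['eef_rot']).as_matrix(),s['joint_velocities'].round(3))
cv2.imwrite('pics/w1.png',im[:,:,::-1])
json.dump({k:np.array(v).tolist() for k,v in p.items()},open('w1.json','w'))
```

```text
{'camera_matrix': array([[309.70691629,   0.        , 321.83727849],
       [  0.        , 309.70691629, 200.81251418],
       [  0.        ,   0.        ,   1.        ]]), 'xyz': array([ 0.50956731, -0.1514113 ,  0.54466289]), 'rotation': array([-0.14280509, -0.00311329,  0.01561264,  0.98962279])}
1.15 [ 0.5165635  -0.21779983  0.37950791] [[-0.05281946  0.9985899   0.00532065]
 [ 0.99856572  0.05276998  0.00904638]
 [ 0.00875286  0.00579085 -0.99994493]] [ 0.028 -0.013  0.002  0.026 -0.044 -0.003 -0.031]
```

View pics/w1.png

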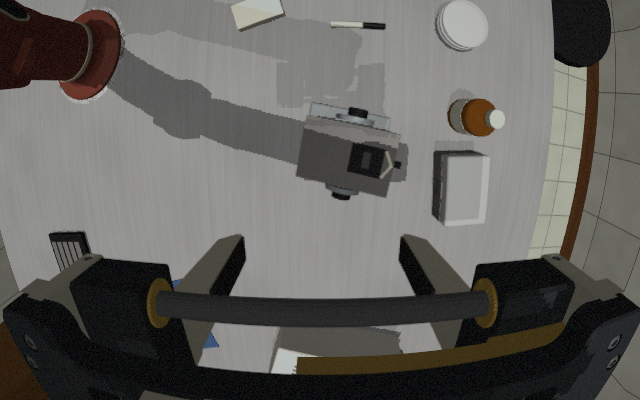

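The wrist view shows the reader's stage as a quad around (350,158), the aperture at (369,160) and the chevron at (388,163). I'll enlarge it for corners.

Run:
```python
import cv2,numpy as np
im=cv2.imread('pics/w1.png');c=im[105:205,285:415]
cv2.imwrite('pics/w1c.png',cv2.resize(c,None,fx=6,fy=6,interpolation=cv2.INTER_CUBIC))
```

```text
(no output)
```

View pics/w1c.png

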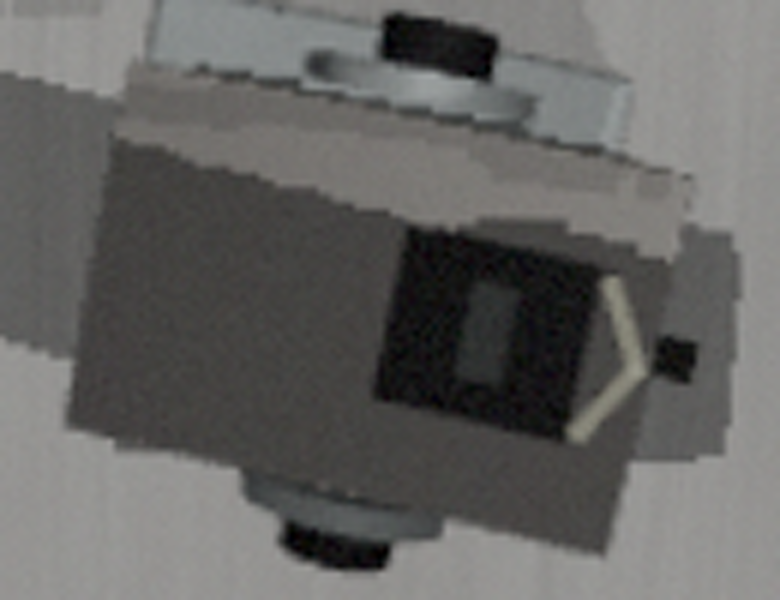

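Crop corners (6x) are: stage (127,62), (690,180), (605,553), (67,430); aperture (410,228), (605,268), (565,440), (375,400). I'll fit the stage pose from the corners in both views.

```bash
cat > fit.py <<'E'
from h import *
import json
from scipy.optimize import least_squares
pw=json.load(open('w1.json'));pw={k:np.array(v) for k,v in pw.items()}
# order: up-slope left(+y), up-right, down-right, down-left
S=np.array([[.037,.043,0],[.037,-.043,0],[-.091,-.043,0],[-.091,.043,0]])
A=np.array([[.022,.02,0],[.022,-.02,0],[-.022,-.02,0],[-.022,.02,0]])
A2=np.array([[.020,.022,0],[.020,-.022,0],[-.020,-.022,0],[-.020,.022,0]])
f=lambda c,s,o,k=0:(np.array(c,float)-[k,0]+.5)/s-.5+o
w=np.r_[f([(690,180),(605,553),(67,430),(127,62)],6,[285,105]),f([(605,268),(565,440),(375,400),(410,228)],6,[285,105])]
t=np.r_[f([(607,52),(747,78),(710,275),(580,255)],3.75,[360,170],490),f([(645,87),(706,95),(698,163),(637,155)],3.75,[360,170],490)]
rw=[ray('wrist',u,pw) for u in w];rt=[ray('top',u) for u in t]
def fit(rays,M):
    def res(x):
        P=R.from_euler('ZY',[x[3],-x[4]]).apply(M)+x[:3]
        return np.concatenate([np.cross(d,p-o) for (o,d),p in zip(rays,P)])*1e3
    r=least_squares(res,[.57,-.215,.15,-.1,.3],loss='soft_l1');return r
for nm,AA in(('44x',A),('44y',A2)):
    M=np.r_[S,AA]
    for n,ry,MM in(('w',rw,M),('t',rt,M),('both',rw+rt,np.r_[M,M])):
        r=fit(ry,MM);print(nm,n,r.x[:3].round(4),np.degrees(r.x[3:]).round(2),round(r.cost,2))
tr=[tri([rw[i],rt[i]]) for i in range(8)];print(np.round(tr,4))
E
python3 fit.py
python3 - <<'E'
from h import *
g=lambda x,y:((x+.5)/4-.5+180,(y+.5)/4-.5+185)
h=onz('top',g(288,118),.037)
l=onz('top',g(325,73),.025)
print(h,l,np.degrees(np.arctan2(l[1]-h[1],l[0]-h[0])))
E
```

```text
44x w [ 0.5711 -0.2127  0.1378] [-8.7  10.53] 1.12
44x t [ 0.5694 -0.2123  0.1449] [-7.57  9.7 ] 9.58
44x both [ 0.5704 -0.2127  0.1404] [-8.35  9.86] 15.83
44y w [ 0.5707 -0.2124  0.1386] [-8.62 11.36] 10.97
44y t [ 0.5695 -0.2112  0.1483] [-7.77  8.86] 17.38
44y both [ 0.5704 -0.2126  0.1403] [-8.41  9.4 ] 32.41
[[ 0.6183 -0.1762  0.1228]
 [ 0.6002 -0.261   0.1449]
 [ 0.4746 -0.2476  0.0961]
 [ 0.4878 -0.1564  0.1376]
 [ 0.5918 -0.1941  0.16  ]
 [ 0.5887 -0.2348  0.1461]
 [ 0.5425 -0.2203  0.1877]
 [ 0.5481 -0.1862  0.177 ]]
[0.5409032  0.17643476 0.037     ] [0.5719226  0.15484338 0.025     ] -34.840252821655206
```

Run:
```python
import cv2
im=cv2.imread('pics/scene0.png')[200:275,225:310]
cv2.imwrite('pics/s0c.png',cv2.resize(im,None,fx=8,fy=8,interpolation=cv2.INTER_CUBIC))
```

```text
(no output)
```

View pics/s0c.png

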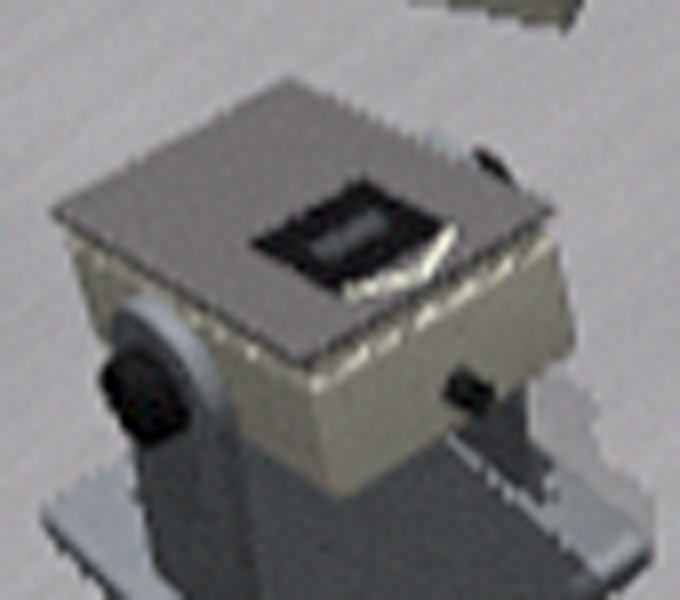

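Scene crop (8x) corners: stage up-left (552,210), up-right (308,362), down-right (52,212), down-left (288,80); aperture (452,228), (345,292), (252,243), (365,180).

```bash
cat >> fit.py <<'E'
print('---')
s=np.r_[f([(552,210),(308,362),(52,212),(288,80)],8,[225,200]),f([(452,228),(345,292),(252,243),(365,180)],8,[225,200])]
rs=[ray('scene',u) for u in s]
M=np.r_[S,A]
def rep(n,ry,MM):
    r=fit(ry,MM);print(n,r.x[:3].round(4),np.degrees(r.x[3:]).round(2),round(r.cost,2)); return r
rep('s',rs,M);rep('sw',rs+rw,np.r_[M,M]);rep('st',rs+rt,np.r_[M,M]);r=rep('all',rs+rw+rt,np.r_[M,M,M])
print(np.linalg.norm(r.fun.reshape(3,8,3),axis=2).round(1))
print('tri s-w',np.round([tri([rw[i],rs[i]]) for i in range(8)],4))
E
python3 fit.py | sed -n '/---/,$p'
```

```text
---
s [ 0.5596 -0.1999  0.1296] [-7.98 13.49] 3.81
sw [ 0.5704 -0.2111  0.144 ] [-8.43 14.25] 12.96
st [ 0.5702 -0.2112  0.1442] [-7.89 13.85] 28.49
all [ 0.5701 -0.2115  0.1441] [-8.17 13.86] 31.79
[[1.2 2.  2.5 1.5 0.4 3.  2.7 1.9]
 [1.3 1.3 0.3 0.4 0.8 0.5 0.6 1.4]
 [3.7 0.4 2.1 3.9 1.7 0.1 3.2 4.3]]
tri s-w [[ 0.6117 -0.1747  0.1515]
 [ 0.5994 -0.2579  0.152 ]
 [ 0.4775 -0.2405  0.122 ]
 [ 0.489  -0.1556  0.1208]
 [ 0.5941 -0.1954  0.15  ]
 [ 0.5885 -0.2328  0.1511]
 [ 0.5471 -0.2275  0.1408]
 [ 0.5531 -0.1889  0.1398]]
```

The stage is at about (0.570, −0.2115, 0.144), yaw −8.3°, slope about 14°. Next I'll go above the slide.

Request:
play_rows([
  [[1,0,0.03,0,0,0,0.13],[1,0.01,0.09,0,0,0,0.26],[1,0.01,0.15,0,0,0,0.4],[1,0.02,0.21,-0.02,0,0,0.53],[1,0.02,0.27,-0.05,0,0,0.66],[1,0.03,0.33,-0.08,0,0,0.8],[1,0.03,0.38,-0.11,0,0,0.9],[1,0.03,0.4,-0.14,0,0,0.92]],
])

```text
clock: 2.15
eef_pos: [0.5402, 0.1722, 0.2373]
eef_rot: [0.304, 0.953, 0.001, -0.001]
ft_force: [-0.5, -0.7, -0.6]
opening: 0.093
gripper_force: 0.0
```

Run:
```python
from h import *
import json
bot.grab_frame('top')
p=bot.camera_params('wrist');im=bot.grab_frame('wrist')
s=bot.state();print(s['clock'],s['eef_pos'],R.from_quat(s['eef_rot']).as_matrix().round(4),abs(s['joint_velocities']).max(),s['ft_force'])
json.dump({k:np.array(v).tolist() for k,v in p.items()},open('w2.json','w'))
cv2.imwrite('pics/w2.png',im[:,:,::-1]);c=im[100:300,200:440,::-1]
cv2.imwrite('pics/w2c.png',cv2.resize(c,None,fx=3,fy=3,interpolation=cv2.INTER_CUBIC))
```

```text
2.25 [0.5377632  0.17110111 0.23456475] [[-8.161e-01  5.779e-01 -8.700e-03]
 [ 5.779e-01  8.161e-01 -6.000e-04]
 [ 6.700e-03 -5.600e-03 -1.000e+00]] 0.06700441138442373 [ 0.62826579  0.00399018 -0.18672525]
```

View pics/w2c.png

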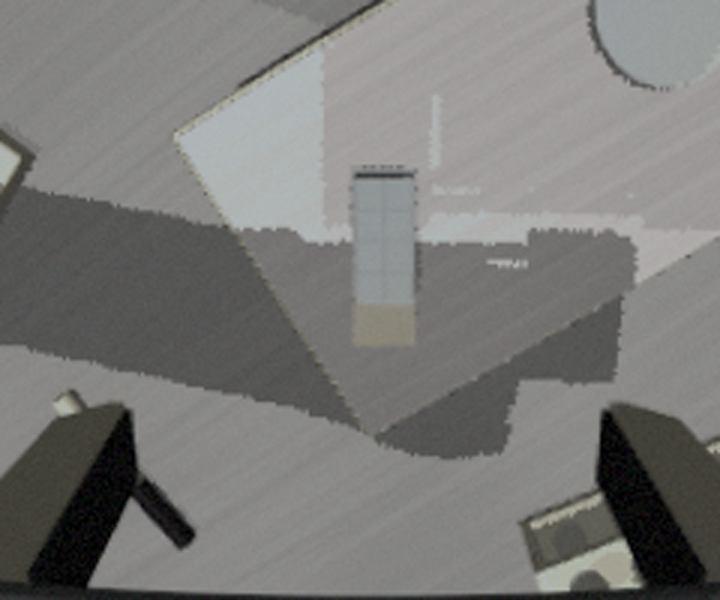

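The crop (3x) shows the lid at (353–415, 176–303), with its centre at (384,240), and the frosted label below it ending at y=346. It is aligned with the tool.

Run:
```python
from h import *
import json
p={k:np.array(v) for k,v in json.load(open('w2.json')).items()}
g=lambda x,y:((x+.5)/3-.5+200,(y+.5)/3-.5+100)
P=[onz('wrist',g(*c),.040,p) for c in((353,178),(415,178),(415,303),(353,303))]
h=np.mean(P,0);print('lid',np.round(P,4),h, 'len',np.linalg.norm((P[0]-P[3])),'w',np.linalg.norm(P[0]-P[1]))
d=(P[2]+P[3]-P[0]-P[1]);print('yaw',np.degrees(np.arctan2(d[1],d[0])))
e=onz('wrist',g(384,346),.025,p);v=e-h;print('end',e,np.linalg.norm(v[:2]),np.degrees(np.arctan2(v[1],v[0])))
s=bot.state();m=R.from_quat(s['eef_rot']).as_matrix();print('toolx yaw',np.degrees(np.arctan2(m[1,0],m[0,0])))
```

```text
lid [[0.5129 0.1837 0.04  ]
 [0.5268 0.2034 0.04  ]
 [0.5685 0.1748 0.04  ]
 [0.5542 0.1544 0.04  ]] [0.54062404 0.17905123 0.04      ] len 0.05059080841906955 w 0.02414575005179759
yaw -34.929341980853856
end [0.58055156 0.15144148 0.025     ] 0.048543842300537376 -34.663731552490084
toolx yaw 144.6962592046185
```

Request:
play_rows([
  [[1,0,0.002,-0.03,0,0,0],[1,0,0.005,-0.07,0,0,0],[1,0,0.007,-0.11,0,0,0],[1,-0.001,0.008,-0.14,0,0,0.005],[1,-0.001,0.008,-0.15,0,0,0.01],[1,-0.001,0.008,-0.16,0,0,0.01],[1,-0.001,0.008,-0.16,0,0,0.01],[1,-0.001,0.008,-0.16,0,0,0.01]],
])

```text
clock: 3.25
eef_pos: [0.5409, 0.1768, 0.0795]
eef_rot: [0.302, 0.953, 0.001, 0.001]
ft_force: [-0.3, 1.3, 0.1]
opening: 0.093
gripper_force: 0.0
```

Run:
```python
from h import *
for i in range(3):
    s=bot.state();m=R.from_quat(s['eef_rot']).as_matrix()
    print(s['clock'],s['eef_pos'].round(4),'yaw',np.degrees(np.arctan2(m[1,0],m[0,0])).round(2),m[:,2].round(4),s['joint_velocities'].round(3))
    if i<2: bot.grab_frame('top')
```

```text
3.25 [0.5409 0.1768 0.0795] yaw 144.87 [ 1.8e-03  5.0e-04 -1.0e+00] [-0.001 -0.002  0.001  0.003  0.    -0.001 -0.001]
3.3 [0.5408 0.1769 0.0794] yaw 144.88 [ 1.8e-03  6.0e-04 -1.0e+00] [-0.001  0.002  0.001  0.002  0.001 -0.001 -0.002]
3.35 [0.5407 0.1769 0.0793] yaw 144.89 [ 1.5e-03  5.0e-04 -1.0e+00] [-0.002  0.002  0.002  0.005  0.001  0.     0.001]
```

Request:
play_rows([
  [[1,0,0.002,-0.02,0,0,0],[1,0,0.002,-0.035,0,0,0],[1,0,0.002,-0.045,0,0,0],[1,0,0.002,-0.05,0,0,0],[1,0,0.002,-0.05,0,0,0],[0.3,0,0.002,-0.05,0,0,0],[0.15,0,0.002,-0.05,0,0,0],[0.1,0,0.002,-0.05,0,0,0]],
], force=15)

```text
clock: 4.35
eef_pos: [0.5403, 0.1787, 0.0287]
eef_rot: [0.302, 0.953, 0.0, 0.0]
ft_force: [-0.1, 0.8, 0.4]
opening: 0.0675
gripper_force: 0.0
```

Request:
play_rows([
  [[0.1,0,0,0,0,0,0],[0.1,0,0,0,0,0,0],[0.1,0,0,0,0,0,0],[0.1,0,0,0,0,0,0],[0.1,0,0,0,0,0,0],[0.1,0,0,0,0,0,0],[0.1,0,0,0,0,0,0],[0.1,0,0,0,0,0,0]],
])

```text
clock: 5.35
eef_pos: [0.5401, 0.1787, 0.0285]
eef_rot: [0.302, 0.953, -0.0, -0.0]
ft_force: [-0.1, 0.8, 0.6]
opening: 0.0238
gripper_force: 15.0
```

```bash
cat > plan.py <<'E'
from h import *
ap=np.array([.5702,-.2115,.1440]);Ra=R.from_euler('ZY',[-8.3,-14],degrees=True)
F=R.from_matrix([[-1,0,0],[0,1,0],[0,0,-1]]) # slide->tool
s=bot.state();Rc=R.from_quat(s['eef_rot']);c=s['eef_pos']
print('turn',(Ra*F*Rc.inv()).as_rotvec().round(4))
for h in(.05,.015,0): print(h,(ap+Ra.apply([-.037,0,.0045+h])-c).round(4))
print('normal',Ra.apply([0,0,1]).round(4),c,s['ft_force'],s['torque'])
E
python3 plan.py
```

```text
turn [-0.0912 -0.2292  0.4656]
0.05 [-0.0185 -0.3831  0.1595]
0.015 [-0.0101 -0.3843  0.1255]
0 [-0.0065 -0.3848  0.111 ]
normal [-0.2394  0.0349  0.9703] [0.54011865 0.17866594 0.02845842] [-0.14482936  0.79576036  0.55669196] [ 0.07569661 -0.14362129 -0.04531583]
```

Request:
play_rows([
  [[0.1,0,0,0.01,0,0,0],[0.1,0,0,0.03,0,0,0],[0.1,0,0,0.06,0,0,0],[0.1,0,0,0.1,0,0,0],[0.1,0,-0.02,0.14,0,0,0],[0.1,0,-0.06,0.17,-0.01,-0.03,0.06],[0.1,-0.01,-0.1,0.19,-0.02,-0.06,0.12],[0.1,-0.01,-0.15,0.2,-0.03,-0.09,0.18]],
])

```text
clock: 6.35
eef_pos: [0.5299, 0.0288, 0.2306]
eef_rot: [0.212, 0.976, -0.0, 0.049]
ft_force: [0.0, -0.8, -0.4]
opening: 0.024
gripper_force: 15.0
```

```bash
python3 plan.py; python3 -c "
from h import *;s=bot.state();print(s['clock'],s['opening'],s['gripper_force'])"
```

```text
turn [-0.0611 -0.1369  0.28  ]
0.05 [-0.0083 -0.2332 -0.0427]
0.015 [ 1.000e-04 -2.344e-01 -7.660e-02]
0 [ 0.0037 -0.2349 -0.0912]
normal [-0.2394  0.0349  0.9703] [0.52991172 0.02877183 0.23059334] [ 0.0190594  -0.75305207 -0.41592966] [-0.01451408 -0.03847972  0.02157103]
6.35 0.023954457056497194 14.996823370456696
```

Request:
play_rows([
  [[0.1,0,-0.05,0,-0.01,-0.02,0.05],[0.1,0,-0.1,0,-0.02,-0.05,0.1],[0.1,0,-0.15,0,-0.03,-0.08,0.16],[0.1,-0.003,-0.19,0,-0.05,-0.11,0.22],[0.1,-0.006,-0.22,-0.015,-0.06,-0.135,0.27],[0.1,-0.008,-0.233,-0.035,-0.061,-0.137,0.28],[0.1,-0.008,-0.233,-0.043,-0.061,-0.137,0.28],[0.1,-0.008,-0.233,-0.043,-0.061,-0.137,0.28]],
])

```text
clock: 7.35
eef_pos: [0.5223, -0.2031, 0.1857]
eef_rot: [0.074, 0.99, -0.009, 0.12]
ft_force: [0.3, 0.5, 0.1]
opening: 0.0236
gripper_force: 15.0
```

```bash
python3 - <<'E'
from h import *
a=bot.grab_frame('scene');b=bot.grab_frame('top');w=bot.grab_frame('wrist')
z=lambda im,x,y,W,H,k:cv2.resize(im[y:y+H,x:x+W,::-1],None,fx=k,fy=k,interpolation=cv2.INTER_CUBIC)
o=np.zeros((600,800,3),np.uint8)
o[:400,:400]=z(a,220,175,100,100,4);o[:400,400:]=z(b,360,150,100,100,4);o[400:,:320]=cv2.resize(w[:,:,::-1],(320,200))
cv2.imwrite('pics/h.png',o)
E
python3 plan.py
```

```text
turn [ 0.0002 -0.0014  0.0029]
0.05 [-0.0015 -0.0013  0.0014]
0.015 [ 0.0069 -0.0025 -0.0326]
0 [ 0.0105 -0.0031 -0.0471]
normal [-0.2394  0.0349  0.9703] [ 0.52310614 -0.20310011  0.18654321] [-0.26205931 -0.50955275 -1.05012784] [ 0.1205605   0.11025735 -0.01368954]
```

View pics/h.png

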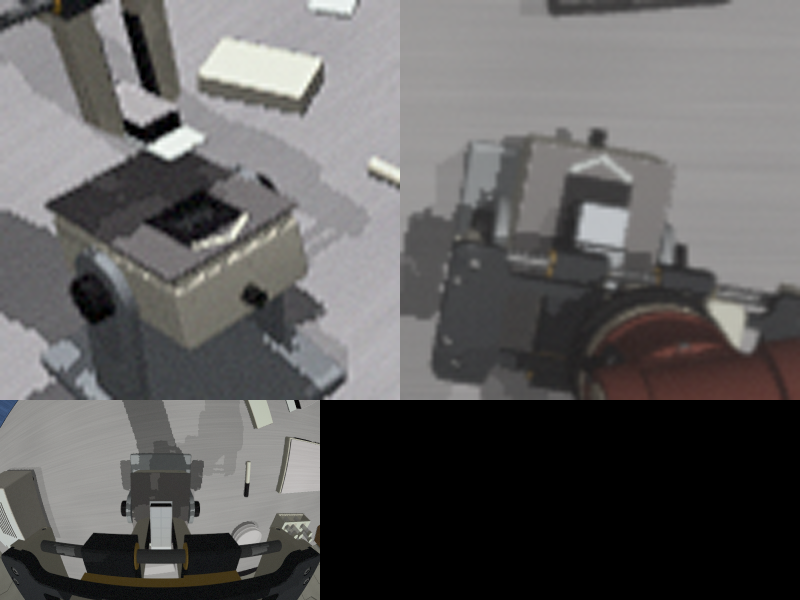

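The slide hangs aligned above the stage, with its label towards the chevron. In the top part of the picture the label is at (603,228) and the aperture around (598,215). I'll lower it along the normal.

Request:
play_rows([
  [[0.1,0.002,-0.001,-0.01,0,0,0],[0.1,0.004,-0.002,-0.02,0,0,0],[0.1,0.006,-0.002,-0.027,0,0,0],[0.1,0.0075,-0.002,-0.032,0,0,0],[0.1,0.0085,-0.002,-0.036,0,0,0],[0.1,0.0085,-0.002,-0.036,0,0,0],[0.1,0.0085,-0.002,-0.036,0,0,0],[0.1,0.0085,-0.002,-0.036,0,0,0]],
])

```text
clock: 8.5
eef_pos: [0.5308, -0.2064, 0.1497]
eef_rot: [0.074, 0.99, -0.009, 0.12]
ft_force: [-0.2, 0.0, -0.1]
opening: 0.024
gripper_force: 15.0
```

```bash
cat > st.py <<'E'
from h import *
Ra=R.from_euler('ZY',[-8.3,-14],degrees=True)
ap=np.array([.5702,-.2115,.1440])
F=[];T=[];P=[]
for i in range(6):
    s=bot.state();F.append(Ra.inv().apply(s['ft_force']));T.append(Ra.inv().apply(s['torque']));P.append(Ra.inv().apply(s['eef_pos']-ap))
    bot.grab_frame('top')
m=R.from_quat(s['eef_rot'])
Fi=R.from_matrix([[-1,0,0],[0,1,0],[0,0,-1]])
print(s['clock'],'F',np.mean(F,0).round(2),np.std(F,0).round(2),'T',np.mean(T,0).round(3),np.std(T,0).round(3),'P mm',(np.mean(P,0)*1e3).round(2),'rotdeg',np.degrees((Ra.inv()*m*Fi.inv()).as_rotvec()).round(2),s['opening'].round(4),s['gripper_force'])
E
python3 st.py
```

```text
Traceback (most recent call last):
  File "st.py", line 10, in <module>
    print(s['clock'],'F',np.mean(F,0).round(2),np.std(F,0).round(2),'T',np.mean(T,0).round(3),np.std(T,0).round(3),'P mm',(np.mean(P,0)*1e3).round(2),'rotdeg',np.degrees((Ra.inv()*m*Fi.inv()).as_rotvec()).round(2),s['opening'].round(4),s['gripper_force'])
                                                                                                                                                                                                                      ^^^^^^^^^^^^^^^^^^
AttributeError: 'float' object has no attribute 'round'
```

```bash
sed -i "s/s\['opening'\].round(4)/s['opening']/" st.py; python3 st.py
```

```text
9.05 F [ 0.4  -0.02 -0.02] [0.44 0.38 0.41] T [ 0.077  0.126 -0.028] [0.031 0.034 0.024] P mm [-37.39  -0.65  14.97] rotdeg [-0.09  0.19 -0.28] 0.024072547705472975 14.995083510875702
```

Request:
play_rows([
  [[0.1,0.0005,0,-0.002,0,0,0],[0.1,0.001,0,-0.0035,0,0,0],[0.1,0.0012,0,-0.005,0,0,0],[0.1,0.0015,0,-0.006,0,0,0],[0.1,0.0017,0,-0.007,0,0,0],[0.1,0.0017,0,-0.007,0,0,0],[0.1,0.0017,0,-0.007,0,0,0],[0.1,0.0017,0,-0.007,0,0,0]],
])

```text
clock: 10.1
eef_pos: [0.5323, -0.2064, 0.1425]
eef_rot: [0.074, 0.99, -0.009, 0.12]
ft_force: [-0.5, 0.5, -0.8]
opening: 0.024
gripper_force: 15.0
```

```bash
python3 st.py
```

```text
10.35 F [-0.34 -0.03 -0.35] [0.7  0.42 0.69] T [ 0.073  0.094 -0.008] [0.023 0.013 0.041] P mm [-37.45  -0.4    7.77] rotdeg [-0.08  0.19 -0.27] 0.024041557695582878 14.995129555463791
```

Still free. I'll step down about 2 mm at a time.

Request:
play_rows([
  [[0.1,0.0001,0,-0.0005,0,0,0],[0.1,0.0002,0,-0.001,0,0,0],[0.1,0.0004,0,-0.0015,0,0,0],[0.1,0.0005,0,-0.002,0,0,0],[0.1,0.0005,0,-0.002,0,0,0],[0.1,0.0005,0,-0.002,0,0,0],[0.1,0.0005,0,-0.002,0,0,0],[0.1,0.0005,0,-0.002,0,0,0]],
])

```text
clock: 11.4
eef_pos: [0.5328, -0.2064, 0.1405]
eef_rot: [0.074, 0.99, -0.009, 0.12]
ft_force: [-1.0, -0.8, 1.5]
opening: 0.0237
gripper_force: 15.0
```

```bash
python3 st.py
```

```text
11.65 F [-0.26 -0.1   1.74] [0.33 0.4  0.61] T [ 0.009  0.249 -0.022] [0.029 0.028 0.029] P mm [-37.49  -0.34   5.7 ] rotdeg [-0.09  0.19 -0.27] 0.023668368271261245 14.995487630367279
```

Contact at about 1.9 N. The +Ty torque indicates the down-slope edge touches first, so the slide is pitched too steep. I'll press 1 mm further and pitch the label end down by 1°.

Request:
play_rows([
  [[0.1,0.0001,0,-0.0003,0.0005,0.004,0],[0.1,0.0001,0,-0.0006,0.001,0.009,0],[0.1,0.0002,0,-0.0008,0.002,0.013,0],[0.1,0.0002,0,-0.001,0.0025,0.0173,0],[0.1,0.0002,0,-0.001,0.0025,0.0173,0],[0.1,0.0002,0,-0.001,0.0025,0.0173,0],[0.1,0.0002,0,-0.001,0.0025,0.0173,0],[0.1,0.0002,0,-0.001,0.0025,0.0173,0]],
])

```text
clock: 12.7
eef_pos: [0.5331, -0.2064, 0.1395]
eef_rot: [0.074, 0.991, -0.009, 0.111]
ft_force: [-2.3, -0.6, 4.1]
opening: 0.0241
gripper_force: 15.0
```

```bash
python3 st.py
```

```text
12.95 F [-1.27 -0.    3.91] [0.29 0.61 0.39] T [ 0.063  0.318 -0.011] [0.021 0.025 0.027] P mm [-37.49  -0.26   4.69] rotdeg [-0.09  1.19 -0.27] 0.023912789144860155 15.0001859664917
```

Request:
play_rows([
  [[0.1,0,0,0,0.001,0.006,0],[0.1,0,0,0,0.002,0.013,0],[0.1,0,0,0,0.003,0.02,0],[0.1,0,0,0,0.004,0.026,0],[0.1,0,0,0,0.004,0.026,0],[0.1,0,0,0,0.004,0.026,0],[0.1,0,0,0,0.004,0.026,0],[0.1,0,0,0,0.004,0.026,0]],
])

```text
clock: 14.0
eef_pos: [0.533, -0.2063, 0.1395]
eef_rot: [0.074, 0.992, -0.008, 0.098]
ft_force: [-3.3, 0.9, 3.0]
opening: 0.0239
gripper_force: 15.0
```

```bash
python3 st.py
```

```text
14.25 F [-1.69  0.11  3.48] [0.47 0.34 0.5 ] T [ 0.077  0.328 -0.02 ] [0.018 0.025 0.023] P mm [-37.53  -0.26   4.68] rotdeg [-0.08  2.7  -0.27] 0.023928287867354143 15.000787228345871
```

Request:
play_rows([
  [[0.1,-0.0003,0,0,0,0,0],[0.1,-0.0006,0,-0.0001,0,0,0],[0.1,-0.001,0.0001,-0.0002,0,0,0],[0.1,-0.001,0.0001,-0.0002,0,0,0],[0.1,-0.001,0.0001,-0.0002,0,0,0],[0.1,-0.001,0.0001,-0.0002,0,0,0],[0.1,-0.001,0.0001,-0.0002,0,0,0],[0.1,-0.001,0.0001,-0.0002,0,0,0]],
])

```text
clock: 15.3
eef_pos: [0.5325, -0.2062, 0.1395]
eef_rot: [0.074, 0.992, -0.008, 0.099]
ft_force: [0.4, 0.8, 3.4]
opening: 0.0241
gripper_force: 15.0
```

```bash
python3 st.py
```

```text
15.55 F [2.01 0.16 3.28] [0.82 0.55 0.28] T [ 0.094 -0.458 -0.019] [0.02  0.026 0.03 ] P mm [-38.17  -0.28   4.81] rotdeg [-0.08  2.67 -0.27] 0.02359893465082636 15.000791251659393
```

The sensor arm length works out to 0.21 m, so the centres of pressure were: heel (−48 mm) at pitch 0°, mid (+16 mm) at 1.2°, and toe (+40 mm) at 2.7°. Flush is therefore near 1.1°. I'll go back there and relieve the drag.

Request:
play_rows([
  [[0.1,0.0001,0,0,-0.001,-0.007,0],[0.1,0.0002,0,0,-0.002,-0.014,0],[0.1,0.0004,0,0.0001,-0.003,-0.021,0],[0.1,0.0005,0,0.0001,-0.004,-0.027,0],[0.1,0.0005,0,0.0001,-0.004,-0.027,0],[0.1,0.0005,0,0.0001,-0.004,-0.027,0],[0.1,0.0005,0,0.0001,-0.004,-0.027,0],[0.1,0.0005,0,0.0001,-0.004,-0.027,0]],
])

```text
clock: 16.6
eef_pos: [0.5322, -0.2063, 0.1392]
eef_rot: [0.074, 0.991, -0.009, 0.111]
ft_force: [-0.7, 0.5, 4.7]
opening: 0.0238
gripper_force: 15.0
```

```bash
cat >> st.py <<'E'
f=np.mean(F,0);t=np.mean(T,0)-[.075,.11,-.02]
print('CoP x,y mm',round(-1e3*(t[1]+.212*f[0])/f[2],1),round(1e3*(t[0]-.212*f[1])/f[2],1))
E
python3 st.py
```

```text
16.85 F [ 0.46 -0.13  4.23] [0.35 0.44 0.49] T [ 0.077  0.008 -0.009] [0.032 0.051 0.036] P mm [-38.35  -0.31   4.61] rotdeg [-0.09  1.17 -0.28] 0.02356834710683946 15.000777393579483
CoP x,y mm 0.9 7.1
```

The centre of pressure is well inside the glass at 4.2 N, so the slide is flush. One last look to check placement.

Run:
```python
from h import *
a=bot.grab_frame('scene');b=bot.grab_frame('top')
z=lambda im,x,y,W,H,k:cv2.resize(im[y:y+H,x:x+W,::-1],None,fx=k,fy=k,interpolation=cv2.INTER_CUBIC)
o=np.zeros((400,800,3),np.uint8)
o[:,:400]=z(a,230,190,80,80,5);o[:,400:]=z(b,375,170,80,80,5)
cv2.imwrite('pics/f.png',o)
pt=np.array([.5702,-.2115,.144]);Ra=R.from_euler('ZY',[-8.3,-13],degrees=True)
for n,o0,k in(('scene',(230,190),0),('top',(375,170),400)):
    p=bot.camera_params(n);K=p['camera_matrix'];q=R.from_quat(p['rotation']).inv()
    for l in((0,0,0),(.022,.02,0),(.022,-.02,0),(.0105,.013,.001),(.0105,-.013,.001)):
        c=q.apply(pt+Ra.apply(l)-p['xyz']);u=K[:2,2]+K[0,0]*np.array([c[0],-c[1]])/-c[2]
        print(n,l,((u-o0+.5)*5-.5+[k,0]).round(0))
```

```text
scene (0, 0, 0) [192. 199.]
scene (0.022, 0.02, 0) [258. 194.]
scene (0.022, -0.02, 0) [186. 238.]
scene (0.0105, 0.013, 0.001) [229. 191.]
scene (0.0105, -0.013, 0.001) [182. 219.]
top (0, 0, 0) [563. 165.]
top (0.022, 0.02, 0) [530. 113.]
top (0.022, -0.02, 0) [613. 127.]
top (0.0105, 0.013, 0.001) [540. 139.]
top (0.0105, -0.013, 0.001) [594. 148.]
```

View pics/f.png

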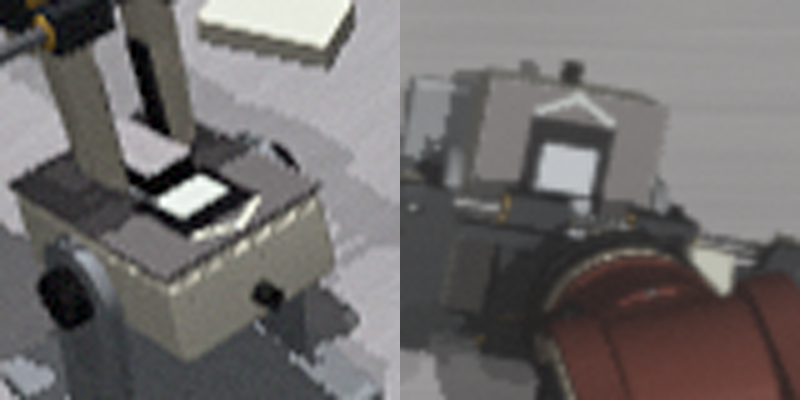

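The label sits centred in the aperture: in the top crop it is at (569,168), with about 11 px of margin on each side and about 20 px up-slope, as expected. Handing in.

```bash
python3 st.py; python3 -c "
from cell import bot
print(bot.close_job())"
```

```text
17.25 F [0.53 0.04 4.32] [0.11 0.37 0.53] T [ 0.068  0.138 -0.021] [0.043 0.038 0.02 ] P mm [-38.34  -0.3    4.62] rotdeg [-0.09  1.17 -0.28] 0.023972276854264396 15.000675469636917
CoP x,y mm -32.5 -3.6
the job is handed in; nothing more can be done
None
```

I handed the job in with the slide still gripped at 15 N and pressed on the stage at about 4.3 N, its label centred over the aperture; no verdict came back, and the last pressure reading (centre of pressure −32 mm, at the down-slope edge, against +1 mm just before, in noisy data) leaves flushness less certain than placement.

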